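Free the cam lock and push the test slide home

ROBOT

A 6-joint arm with a two-finger parallel gripper is mounted at the origin on the work surface. World frame = base frame: x ahead of the robot, y to its left, z up, the work surface at z = 0. Lengths are in m, angles in rad, forces in N, time in s.
With the tool pointing down it reaches from about 0.325 to 0.9 m from the base axis. Payload 6.1 kg.
Tool frame: the origin (TCP) lies at the very end of the fingers, on their centre line; the grasp point (between the pads) lies 19 mm behind it; z points along the fingers, y is the direction in which the jaws open and shut (so a half turn about z gives the same grasp; the last joint's range is limited). The gripper opens to 87 mm and grips with 3 to 60 N. Pads are 19 mm wide; open, the fingers measure 117 mm over their backs; the gripper's body (75 mm by 190 mm) begins 51 mm behind the grasp point.
Start: joints at [-1.413, 0.22, 1.526, -0, 1.395, -0.126], TCP at [0.175, -0.6, 0.223] pointing down, gripper open.
Joint ranges: [-2.98, 2.98], [-0.91, 2.08], [0.09, 2.57], [-1.24, 4.39], [0.2, 2.65], [-2.68, 2.68]. Speed limits (rad/s): [2.57, 2.57, 3.01, 3.14, 3.14, 3.14].

INTERFACE

Orientations are given as a unit quaternion [x, y, z, w].
In Python, from cell import monitor, eyes, ctrl gives the robot as it stands.
- The arm moves only by the shell command python3 -m crank 'ROWS' [FORCE]. ROWS is JSON, a list of rows, each a list of 3 entries, a list of its own where there are three numbers: the opening, from 0 (shut) to 1 (fully open), then the shift along the world's x, y, z in mm, then the turn about the world's z in degrees. A call has 1 to 8 rows; each row shifts and turns the commanded pose from where the row before left it; what a row does not reach is not made up. A row lasts 1/10 s, in which the tool goes at most 50 mm and 8.59 degrees, less where a joint would pass 70% of its speed; a pose out of reach is approached as far as the arm can. A call with a gripper value outside its range is refused whole. The fingers move at their own pace and stop on an object; FORCE is the grip in N (left out, the last holds). Time passes only in rows, so rows that do not move let the fingers close. It gives the time, the measured TCP pose, the force and the opening at its end, in the units of the state.
- monitor.get_obs(): the state, without advancing time (a new reading comes with each control period).
- eyes.snapshot(name): name is "side" or "top"; returns a dict with "frame" (384x512x3 uint8, red, green, blue), "mtx" (3x3 intrinsics, pixels), "R" (3x3) and "t" (3): a world point X has camera coordinates R X + t. Camera axes: x right, y down, z forward; pixel columns grow to the right and rows downward; lengths in m; the calibration is good to about 2 mm. A picture is of the moment at which its call begins. There is no depth.
- ctrl.finish_job(): hands the job in, once; it reports no verdict.
The state is a dict: "t": time; "joints": joint angles; "dq": joint speeds; "tau": joint torques, N m; "eef_pos": TCP position; "tool_rot": TCP orientation; "contact_force": force on the tool from outside, world axes, zero at the start; "moment": the same for the moment, N m; "gripper_width": finger opening in m.
Only numpy, scipy, OpenCV 4.12 (cv2) and the standard library are available. Lean on these libraries where they do the work, as an engineer would, in place of code of your own. Each camera call takes 0.05 s, during which the arm holds its last target.

TASK

On the board test fixture, push the cam lever's upright pin round with closed fingertips, either way, until the lever points straight at the circuit board, away from the slide, so that the eccentric cam is at its low point. Only then push the slide's upright rear tab forward until the slide is fully home, its contact block up against the board. Pinch and lift nothing, leave the lever at the low point and do not disturb the jar, the spool and the dish.

Things in the scene. Friction and masses are not known exactly. Their poses are not given: they have to be found in the camera images.
- fixture: Board test fixture fixed to the 2 mm blue mat: grey base plate 280 x 136 x 12 mm. Origin: on the cam's pivot axis, at the plate's underside, 2 mm above the table top. +x: the way the slide goes home, from the push tab to the board; z up. Plate from x = -125 to +155 mm, y = -68 to +68. Heights given for fixture, slide and cam are above this underside. Guide rails at y = +-60 mm, 28 mm high.
- board (a point): Middle of the top of the circuit board, screwed in a black nest at the fixture's far end: board 58 x 100 mm, 24 mm high, chips to 27 mm; 116 mm from the pivot axis along the fixture's +x. Never to be handled.
- slide (a joint): Position of the black steel follower slide along the fixture's +x, m: 0 fully back, 0.036 home against its end stop (contact block at the board). Starts at 0 to 0.014. Stays where left; about 3 N moves it (damping 8 N per m/s). With the cam at its start the slide jams on it 10 to 17 mm short of home, and pushing harder does not turn the cam.
- slide_face (a point): Middle of the slide's flat front face, which meets the cam disc: at the fixture's x = -48.5 mm + slide value, 24 mm high. Behind it the crosshead, 62 mm long (x), 108 mm wide, top 34 mm high. Two side arms, top 28 mm high, straddle the cam and carry the black contact block (106 mm wide).
- slide_tab (a point): Middle of the top edge of the slide's upright push tab: a black steel plate 8 mm thick (x), 90 mm wide (y), from 34 to 67 mm high, at the slide's rear; this point is 67 mm high, mid-thickness, at the fixture's y = 0, x = -105 mm + slide value. Axes as the fixture's. Push its rear face, which looks to -x; behind it is only the base plate, 12 mm high.
- cam (a joint): Angle of the steel eccentric cam and lever about the vertical pivot (fixture origin), rad, counter-clockwise seen from above. 0 = high point: lever and lobe point to the fixture's -x, over the slide. +pi or -pi = low point: lever points to +x, at the board; slide free within 0.5 rad of it. Starts at -1.2 to 1.2, turns from -3.6 to 3.6. Stays where left; 0.22 N m (4.5 N at the pin) turns it.
- cam_pin (a point): Centre of the top end of the upright steel pin on the lever: 12 mm across, from 43 to 81 mm high, 50 mm from the pivot axis, at direction angle pi + cam value in the fixture's xy plane. Lever: flat bar 14 mm wide, 37 to 43 mm high. Hub on the pivot: 18 mm across, 46 mm high. Cam disc: 40 mm across, 9 mm off-centre, 16 to 32 mm high. Above 46 mm all is free but for this pin and the slide's tab.
- flux_jar_center (a point): Centre (half-way up) of a loose white jar with black lid, 44 mm across, 50 mm tall, a bystander.
- solder_spool_center (a point): Centre (half-way up) of a loose grey spool standing on its end, 56 mm across, 40 mm tall, a bystander.
- parts_dish_center (a point): Centre (half-way up) of a loose steel dish, 84 mm across, 24 mm tall, a bystander.

How it is judged:
By the outcome, as a careful person would: the job done as asked, in the order asked, and still so for the second after the job is handed in, with the robot touching nothing.
It also fails if it takes over 48 s, if anything falls off the work surface, if the arm or the gripper's body presses on something with over 40 N, if the wrist force passes 120 N, or if a joint passes its speed limit or range.

## Working session

There is one attempt and no reset: what is moved stays moved. The work goes in short steps, Python scripts to look and compute and a shell command to move; the robot and the scene stay as the last step left them, time stands still between calls to the robot, and variables do not carry over. Pictures are saved under pics/ and viewed, and the job is handed in when it is done.

```bash
mkdir -p pics; python3 - <<'E'
from cell import monitor,eyes
import cv2,numpy as np
o=monitor.get_obs(); print(o['t'],o['eef_pos'],o['tool_rot'],o['gripper_width'])
for n in('top','side'):
    s=eyes.snapshot(n); cv2.imwrite(f'pics/{n}0.png',s['frame'][:,:,::-1]); np.savez(f'{n}.npz',**s)
    print(s['mtx'],s['R'],s['t'])
E
```

```text
0.0 [ 0.17490983 -0.59935778  0.22141254] [ 9.89947815e-01  1.41429588e-01 -2.58674282e-05 -9.97519467e-04] 0.08704550197258432
[[489.06696962   0.         256.84363031]
 [  0.         489.06696962 182.79271948]
 [  0.           0.           1.        ]] [[ 0.02600148 -0.99928145 -0.02757746]
 [-0.99837278 -0.02455752 -0.05146572]
 [ 0.0507515   0.02887077 -0.99829393]] [0.0239071  0.63361613 0.90977535]
[[453.16231336   0.         249.8368476 ]
 [  0.         453.16231336 191.21099804]
 [  0.           0.           1.        ]] [[ 0.99141099 -0.13018489  0.01249609]
 [-0.08150387 -0.68974337 -0.71945202]
 [ 0.10228088  0.71225416 -0.69442972]] [-0.63097433  0.11510922  0.94766279]
```

View pics/top0.png

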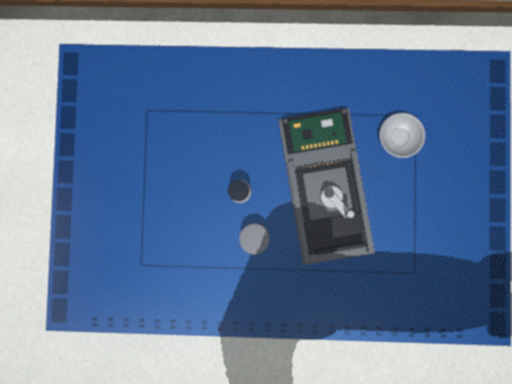

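View pics/side0.png

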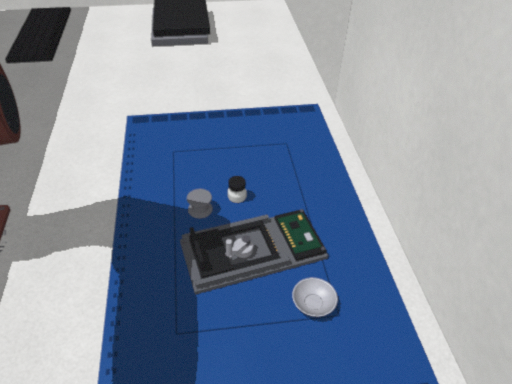

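The top view shows the board end at about (318,130), the hub at (331,197) and the pin at (350,214). The jar is at (239,190), the spool at (254,239) and the dish at (402,135). I'll enlarge both views.

```bash
python3 - <<'E'
import cv2
a=cv2.imread('pics/top0.png')[95:275,220:430]; cv2.imwrite('pics/t1.png',cv2.convertScaleAbs(cv2.resize(a,None,fx=3.3,fy=3.3,interpolation=cv2.INTER_CUBIC),alpha=1.6,beta=20))
a=cv2.imread('pics/side0.png')[170:320,165:350]; cv2.imwrite('pics/s1.png',cv2.convertScaleAbs(cv2.resize(a,None,fx=4,fy=4,interpolation=cv2.INTER_CUBIC),alpha=1.6,beta=20))
E
```

```text
(no output)
```

View pics/t1.png

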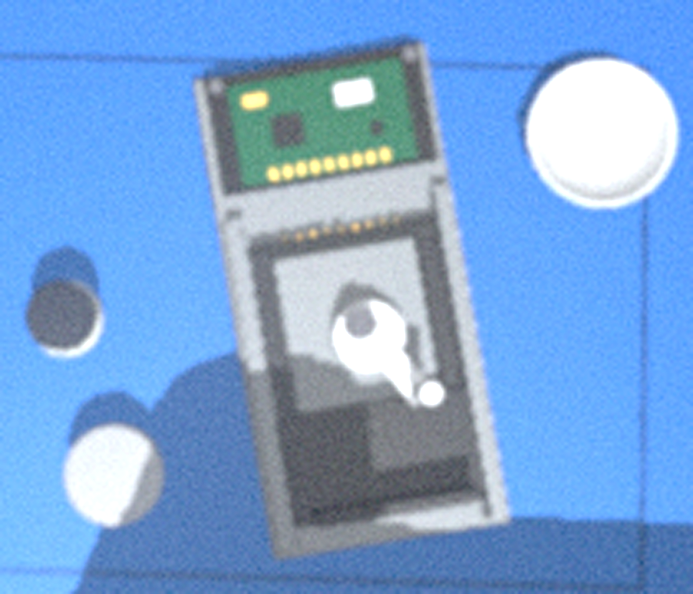

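View pics/s1.png

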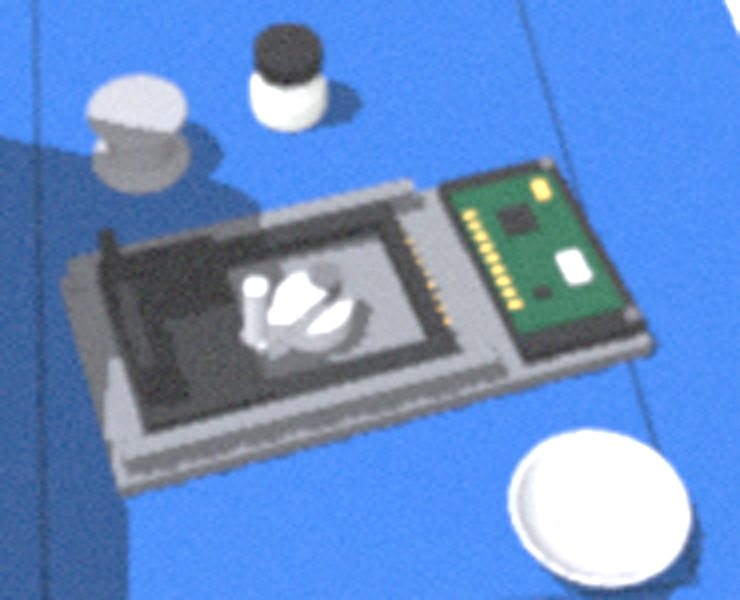

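```bash
cat > h.py <<'E'
import numpy as np,cv2
from scipy.optimize import least_squares
C={n:dict(np.load(n+'.npz')) for n in('top','side')}
def proj(n,X):
    c=C[n];p=(c['R']@np.asarray(X,float).T).T+c['t'];p=p@c['mtx'].T;return p[:,:2]/p[:,2:]
def fx(P,x,y,z):
    c,s=np.cos(P[2]),np.sin(P[2]);return [P[0]+c*x-s*y,P[1]+s*x+c*y,z+.002]
def bp(n,u,v,z):
    c=C[n];d=c['R'].T@np.linalg.inv(c['mtx'])@[u,v,1];o=-c['R'].T@c['t'];return o+d*(z-o[2])/d[2]
E
cat > fit.py <<'E'
from h import *
T=lambda u,v:(u/3.3+220,v/3.3+95); S=lambda u,v:(u/4+165,v/4+170)
O=[('top',T(278,558),(-.125,.068,.006)),('top',T(510,522),(-.125,-.068,.012)),('top',T(235,190),(.087,.050,.024)),('top',T(418,160),(.087,-.050,.024)),
('top',T(228,85),(.145,.050,.024)),('top',T(403,58),(.145,-.050,.024)),
('side',S(123,488),(-.125,-.068,.006)),('side',S(524,340),(.087,-.050,.024)),('side',S(445,190),(.087,.050,.024)),('side',S(545,166),(.145,.050,.024)),('side',S(628,318),(.145,-.05,.024))]
def r(P):
    return np.concatenate([proj(n,[fx(P,*q)])[0]-px for n,px,q in O])
s=least_squares(r,[.5,-.13,0.15],loss='soft_l1');P=s.x
print(P,np.degrees(P[2]));print(np.round(r(P).reshape(-1,2),1).tolist())
OB=[('top',T(432,392)),('side',S(257,284))]
def r2(a):return np.concatenate([proj(n,[fx(P,-.05*np.cos(a[0]),-.05*np.sin(a[0]),.081)])[0]-px for n,px in OB])
for a0 in(-.7,.7):
  s2=least_squares(r2,[a0]);print('cam',s2.x,s2.cost,r2(s2.x))
cam=s2.x[0]
print('pin',fx(P,-.05*np.cos(cam),-.05*np.sin(cam),.081), bp('top',*OB[0][1],.083), bp('side',*OB[1][1],.083))
def r3(a):return (proj('side',[fx(P,-.105+a[0],.045,.067),fx(P,-.105+a[0],-.045,.067)])-[S(106,235),S(146,405)]).ravel()
for nm,n,px,z in(('jar','top',T(63,315),.052),('spool','top',T(113,475),.042),('dish','top',T(602,133),.026)):print(nm,bp(n,*px,z))
for sl in(0,.007,.014):
  print(sl,[ (np.round((proj('side',[fx(P,-.109+sl,y,.067)])[0]-[165,170])*4),np.round((proj('top',[fx(P,-.109+sl,y,.067)])[0]-[220,95])*3.3)) for y in(.045,-.045)])
import cv2
a=cv2.imread('pics/t1.png')
for q in [(x,y,.012) for x in(-.125,.155) for y in(-.068,.068)]+[(0,0,.046),(-.05*np.cos(cam),-.05*np.sin(cam),.081)]+[(x,y,.024) for x in(.087,.145) for y in(-.05,.05)]:
  p=(proj('top',[fx(P,*q)])[0]-[220,95])*3.3;cv2.circle(a,tuple(int(v) for v in p),4,(0,0,255),-1)
cv2.imwrite('pics/t2.png',a)
a=cv2.imread('pics/s1.png')
for q in [(x,y,.012) for x in(-.125,.155) for y in(-.068,.068)]+[(0,0,.046),(-.05*np.cos(cam),-.05*np.sin(cam),.081)]+[(x,y,.024) for x in(.087,.145) for y in(-.05,.05)]:
  p=(proj('side',[fx(P,*q)])[0]-[165,170])*4;cv2.circle(a,tuple(int(v) for v in p),4,(0,0,255),-1)
cv2.imwrite('pics/s2.png',a)
E
python3 fit.py
```

```text
[ 0.61656343 -0.09408288  0.19045127] 10.912054224384093
[[-1.3, 0.3], [0.3, -0.2], [2.8, -0.9], [0.0, -0.7], [-0.3, 0.7], [-0.8, -0.0], [-0.8, 1.8], [-0.9, -1.3], [1.2, 1.3], [0.9, 1.3], [-0.6, -2.7]]
cam [0.53094513] 0.374904512234554 [-0.17542092  0.20204599 -0.17580216  0.80455425]
cam [0.53094514] 0.3749045122345956 [-0.17542074  0.20204584 -0.175802    0.80455436]
pin [np.float64(0.5790192144004013), np.float64(-0.12710456918594065), 0.083] [ 0.57937877 -0.12740311  0.083     ] [ 0.57954243 -0.12518261  0.083     ]
jar [0.61624013 0.07089647 0.052     ]
spool [0.52845281 0.04128388 0.042     ]
dish [ 0.72787752 -0.23015436  0.026     ]
0 [(array([ 89., 232.]), array([319., 535.])), (array([132., 372.]), array([485., 508.]))]
0.007 [(array([103., 229.]), array([316., 522.])), (array([147., 368.]), array([483., 495.]))]
0.014 [(array([117., 226.]), array([314., 510.])), (array([162., 364.]), array([480., 482.]))]
```

View pics/t2.png

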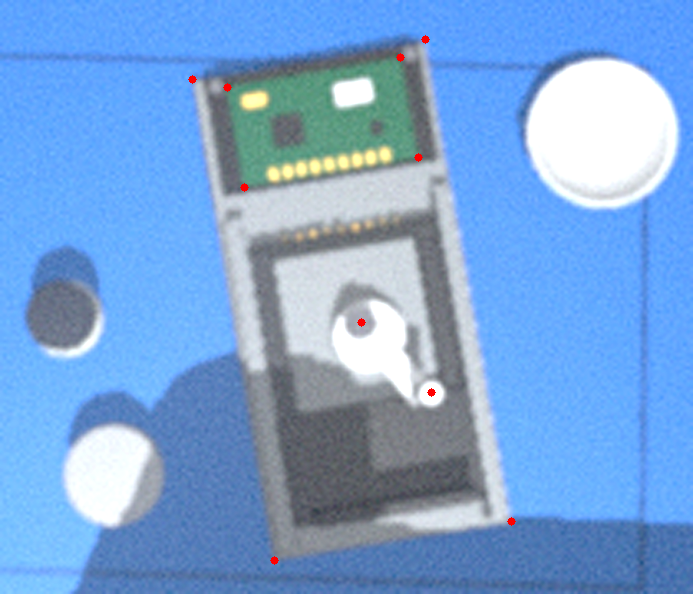

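View pics/s2.png

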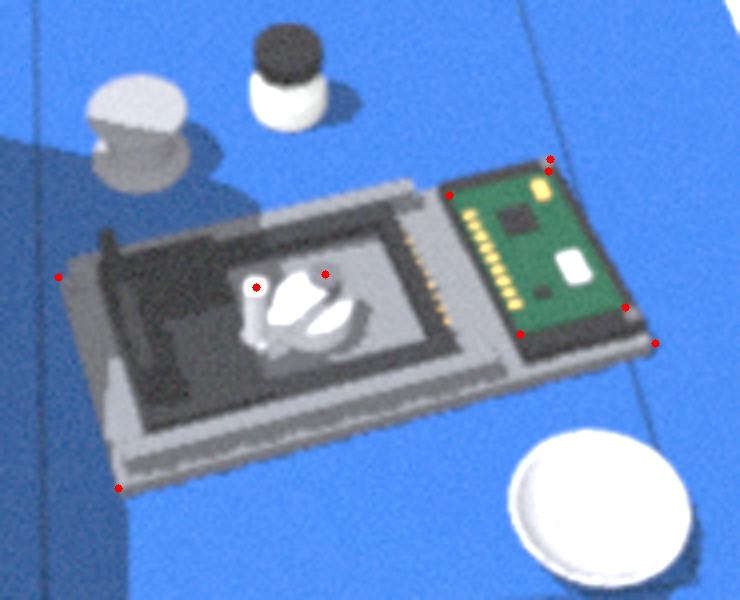

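Both views fit to within about 2 px. The pivot is at about (0.617, -0.094), yaw 10.9°, cam +0.53 and slide about 7 mm. The shorter way round is counter-clockwise. I'll close the fingers and approach high on the pin's trailing side, turning so the flat finger side faces the pin.

```bash
python3 -m crank '[[0,[24,31,0],-4],[0,[24,31,0],-4],[0,[24,31,0],-4],[0,[24,31,0],-4],[0,[24,31,0],-4],[0,[24,31,0],-4],[0,[24,31,0],-4],[0,[24,31,0],-4]]' 20; python3 -m crank '[[0,[24,31,0],-4],[0,[24,31,0],-4],[0,[24,31,0],-4],[0,[24,31,0],-4],[0,[24,31,0],-4],[0,[24,31,0],-4],[0,[24,31,0],-4],[0,[20,30,0],-4]]'; python3 -m crank '[[0,[0,0,0],0],[0,[0,0,0],0]]'
```

```text
t: 0.9
eef_pos: [0.3676, -0.3504, 0.2222]
tool_rot: [0.99, -0.138, -0.0, -0.0]
contact_force: [0.0, -0.2, -0.7]
gripper_width: 0.031
t: 1.7
eef_pos: [0.5557, -0.1033, 0.2221]
tool_rot: [0.914, -0.406, -0.0, -0.0]
contact_force: [0.8, -0.3, 0.7]
gripper_width: 0.0007
t: 1.9
eef_pos: [0.5548, -0.1043, 0.2219]
tool_rot: [0.915, -0.403, -0.001, 0.0]
contact_force: [-0.1, 0.9, -0.3]
gripper_width: 0.0006
```

```bash
python3 -m crank '[[0,[9,5,0],0],[0,[0,0,-40],0],[0,[0,0,-40],0],[0,[0,0,-40],0],[0,[0,0,-25],0],[0,[0,0,-16],0],[0,[0,0,0],0]]'; python3 - <<'E'
from cell import eyes,monitor
import cv2,numpy as np
for n,(v0,v1,u0,u1) in(('top',(120,270,260,400)),('side',(170,320,165,350))):
    f=eyes.snapshot(n)['frame'][v0:v1,u0:u1,::-1];cv2.imwrite(f'pics/{n}3.png',cv2.convertScaleAbs(cv2.resize(f,None,fx=4,fy=4,interpolation=cv2.INTER_CUBIC),alpha=1.6,beta=20))
E
```

```text
t: 2.6
eef_pos: [0.5621, -0.1002, 0.0591]
tool_rot: [0.914, -0.405, -0.002, 0.0]
contact_force: [-0.6, -0.2, -0.9]
gripper_width: 0.0005
```

View pics/side3.png

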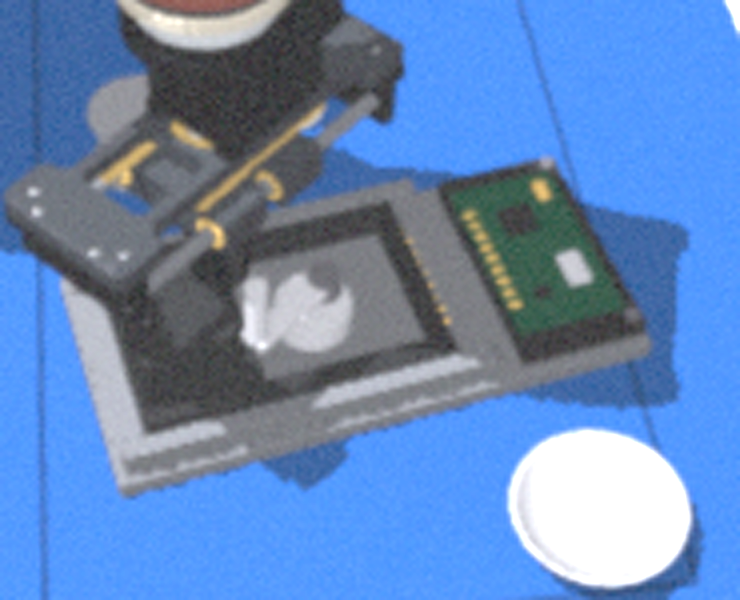

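View pics/top3.png

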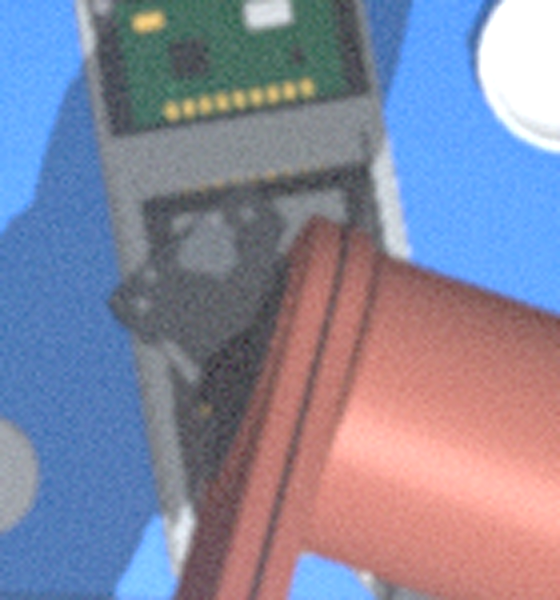

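Side view: fingers just left of the pin top (257,300), which has not been touched. I'll work out the arc increments.

```bash
python3 - <<'E'
import numpy as np
px,py=616.6,-94.1
c=np.array([562.8,-100.2])
for ph in [195,204]+list(range(210,349,6)):
    t=np.array([px,py])+52.3*np.array([np.cos(np.radians(ph)),np.sin(np.radians(ph))])
    d=np.round(t-c,0); c=c+d; print(ph,d,np.round(t,1))
E
```

```text
195 [ 3. -7.] [ 566.1 -107.6]
204 [ 3. -8.] [ 568.8 -115.4]
210 [ 3. -5.] [ 571.3 -120.2]
216 [ 2. -5.] [ 574.3 -124.8]
222 [ 4. -4.] [ 577.7 -129.1]
228 [ 4. -4.] [ 581.6 -133. ]
234 [ 4. -3.] [ 585.9 -136.4]
240 [ 5. -3.] [ 590.4 -139.4]
246 [ 5. -3.] [ 595.3 -141.9]
252 [ 5. -2.] [ 600.4 -143.8]
258 [ 5. -1.] [ 605.7 -145.3]
264 [ 5. -1.] [ 611.1 -146.1]
270 [ 6. -0.] [ 616.6 -146.4]
276 [5. 0.] [ 622.1 -146.1]
282 [6. 1.] [ 627.5 -145.3]
288 [5. 1.] [ 632.8 -143.8]
294 [5. 2.] [ 637.9 -141.9]
300 [5. 3.] [ 642.8 -139.4]
306 [5. 3.] [ 647.3 -136.4]
312 [4. 3.] [ 651.6 -133. ]
318 [4. 4.] [ 655.5 -129.1]
324 [3. 4.] [ 658.9 -124.8]
330 [3. 5.] [ 661.9 -120.3]
336 [3. 5.] [ 664.4 -115.4]
342 [2. 5.] [ 666.3 -110.3]
348 [1. 5.] [ 667.8 -105. ]
```

```bash
python3 -m crank '[[0,[3,-7,0],0],[0,[3,-8,0],0],[0,[3,-5,0],6],[0,[2,-5,0],6],[0,[4,-4,0],6],[0,[4,-4,0],6]]'; python3 -m crank '[[0,[4,-3,0],6],[0,[5,-3,0],6]]'
```

```text
t: 3.3
eef_pos: [0.5832, -0.133, 0.0626]
tool_rot: [0.979, -0.204, -0.0, -0.001]
contact_force: [-2.9, 5.5, 2.1]
gripper_width: 0.0004
t: 3.5
eef_pos: [0.5919, -0.1391, 0.0625]
tool_rot: [0.995, -0.1, -0.0, -0.0]
contact_force: [-3.9, 3.8, 2.1]
gripper_width: 0.0004
```

Contact force is about 5.5 N along the tangent, as expected. Continuing.

```bash
python3 -m crank '[[0,[5,-3,0],6],[0,[5,-2,0],6],[0,[5,-1,0],6],[0,[5,-1,0],6],[0,[6,0,0],6],[0,[5,0,0],6],[0,[6,1,0],6],[0,[5,1,0],6]]';  python3 - <<'E'
from cell import eyes
import cv2
for n,(v0,v1,u0,u1) in(('side',(170,320,165,350)),):
    f=eyes.snapshot(n)['frame'][v0:v1,u0:u1,::-1];cv2.imwrite(f'pics/{n}4.png',cv2.convertScaleAbs(cv2.resize(f,None,fx=4,fy=4,interpolation=cv2.INTER_CUBIC),alpha=1.6,beta=20))
E
```

```text
t: 4.3
eef_pos: [0.6332, -0.1443, 0.062]
tool_rot: [0.95, 0.313, -0.001, -0.001]
contact_force: [-6.2, 2.2, 1.8]
gripper_width: 0.0006
```

View pics/side4.png

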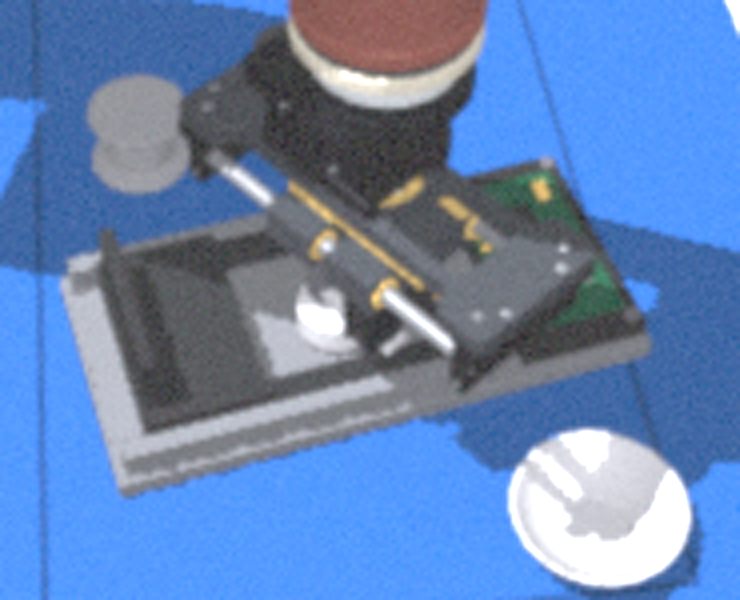

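The pin shows at (400,340), ahead of the fingers, and is travelling with them. Continuing.

```bash
python3 -m crank '[[0,[5,2,0],6],[0,[5,3,0],6],[0,[5,3,0],6],[0,[4,3,0],6],[0,[4,4,0],6],[0,[3,4,0],6],[0,[3,5,0],6],[0,[3,5,0],6]]'; python3 -m crank '[[0,[2,5,0],6],[0,[0,0,0],0]]';  python3 - <<'E'
from cell import eyes,monitor
import cv2,numpy as np
o=monitor.get_obs();p=o['eef_pos'];q=o['tool_rot'];print(p,2*np.degrees(np.arctan2(q[1],q[0])),np.degrees(np.arctan2(p[1]+.0941,p[0]-.6166)),np.hypot(p[1]+.0941,p[0]-.6166))
for n,(v0,v1,u0,u1) in(('side',(170,320,165,350)),):
    f=eyes.snapshot(n)['frame'][v0:v1,u0:u1,::-1];cv2.imwrite(f'pics/{n}5.png',cv2.convertScaleAbs(cv2.resize(f,None,fx=4,fy=4,interpolation=cv2.INTER_CUBIC),alpha=1.6,beta=20))
E
```

```text
t: 5.15
eef_pos: [0.6658, -0.1171, 0.0621]
tool_rot: [0.74, 0.672, -0.001, 0.001]
contact_force: [-4.1, -3.7, -0.5]
gripper_width: 0.0007
t: 5.35
eef_pos: [0.6681, -0.1113, 0.0621]
tool_rot: [0.705, 0.709, -0.001, 0.001]
contact_force: [-1.6, -3.2, -0.8]
gripper_width: 0.0009
[ 0.66813852 -0.11131403  0.06205828] 90.29736110945313 -18.469482852074897 0.05433730028763813
```

View pics/side5.png

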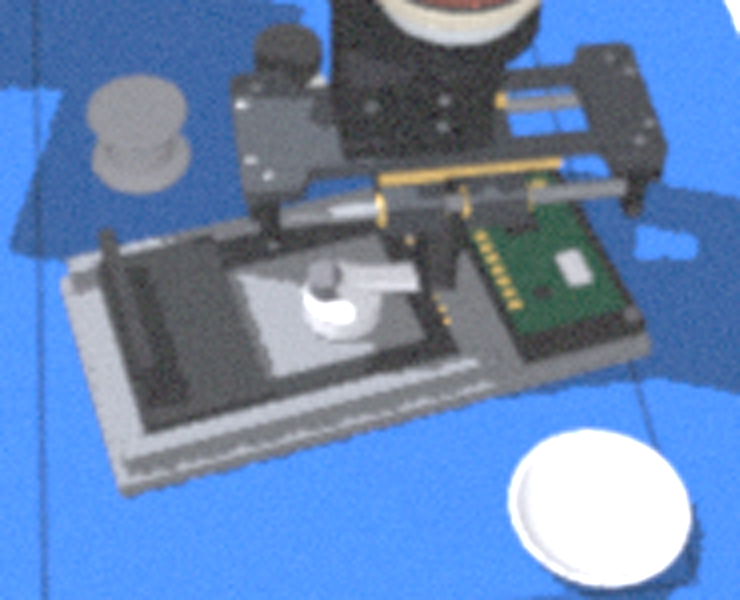

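```bash
python3 -m crank '[[0,[0,5,0],5],[0,[0,5,0],4],[0,[0,0,0],0]]'; python3 -m crank '[[0,[0,-15,0],0],[0,[0,-15,0],0],[0,[0,0,50],0],[0,[0,0,50],0],[0,[-20,-45,0],0],[0,[-20,-45,0],0],[0,[-20,-45,0],0],[0,[0,0,0],0]]'; cat > look.py <<'E'
from cell import eyes,monitor
import cv2,numpy as np,sys
k=sys.argv[1]
for n,(v0,v1,u0,u1) in(('side',(170,320,165,350)),('top',(120,270,260,400))):
    f=eyes.snapshot(n)['frame'][v0:v1,u0:u1,::-1];cv2.imwrite(f'pics/{n}{k}.png',cv2.convertScaleAbs(cv2.resize(f,None,fx=4,fy=4,interpolation=cv2.INTER_CUBIC),alpha=1.6,beta=20))
E
python3 look.py 6
```

```text
t: 5.7
eef_pos: [0.6697, -0.1011, 0.0626]
tool_rot: [0.649, 0.761, 0.001, 0.002]
contact_force: [2.7, -3.7, -0.8]
gripper_width: 0.0008
t: 6.5
eef_pos: [0.6049, -0.2722, 0.162]
tool_rot: [0.651, 0.759, -0.001, 0.0]
contact_force: [-0.5, 1.0, 0.4]
gripper_width: 0.0004
```

View pics/side6.png

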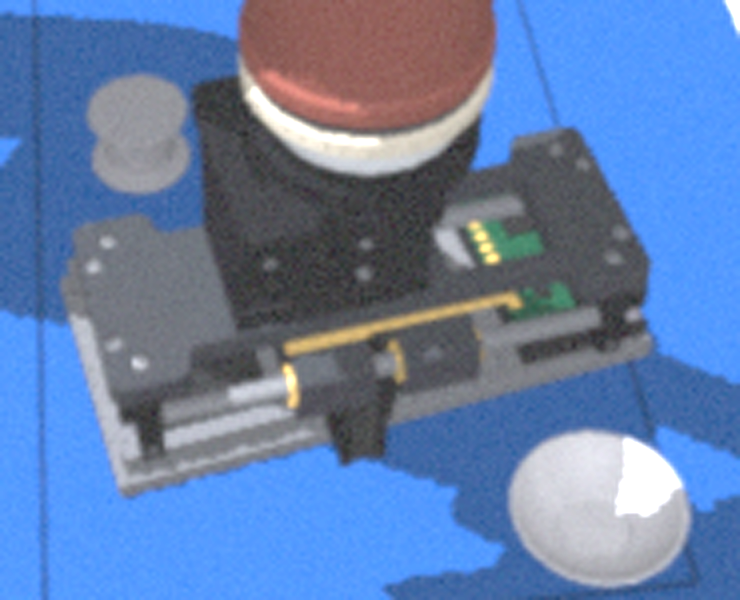

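View pics/top6.png

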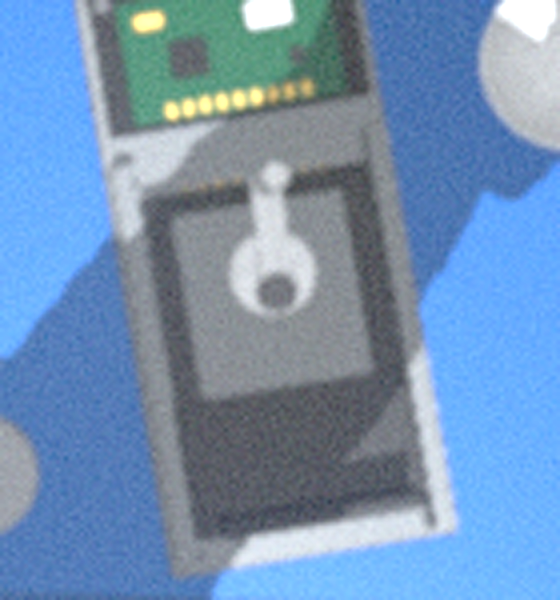

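Top view: pin top at about (275,176), hub at (276,291), lever close to pointing at the board. I'll compute the residual.

```bash
cat >ang.py <<'E'
from h import *
import sys
P=[ 0.61656343,-0.09408288,0.19045127]
u,v,hu,hv=map(float,sys.argv[1:5])
p=bp('top',u/4+260,v/4+120,.083);h=bp('top',hu/4+260,hv/4+120,.048)
print('pin',p,'hub',h)
for o in(h[:2],np.array(P[:2])):
  d=p[:2]-o;print(np.degrees(np.arctan2(d[1],d[0])-P[2]),np.hypot(*d))
for a in(-.2,-.1,0,.1):print(a,(proj('top',[fx(P,.05*np.cos(a),.05*np.sin(a),.081)])[0]-[260,120])*4)
E
python3 ang.py 275 176 276 291
```

```text
pin [ 0.66554759 -0.08731461  0.083     ] hub [ 0.616299   -0.09283535  0.048     ]
-4.515931369263774 0.04955706109063054
-3.0451590481479256 0.049449543357044295
-0.2 [291.62121728 174.08472378]
-0.1 [280.18583502 174.27719107]
0 [268.83602428 175.60197598]
0.1 [257.68406434 178.0455457 ]
```

About 3–4.5° short, so I'll nudge another ~3 mm.

```bash
python3 -m crank '[[0,[22,45,0],0],[0,[21,45,0],0],[0,[21,45,0],0],[0,[0,0,-50],0],[0,[0,0,-50],0],[0,[0,10,0],2],[0,[0,10,0],0],[0,[0,0,0],0]]'; python3 -m crank '[[0,[0,6,0],0],[0,[0,6,0],0],[0,[0,3,0],0],[0,[0,0,0],0]]'
```

```text
t: 7.4
eef_pos: [0.6741, -0.1085, 0.0648]
tool_rot: [0.634, 0.774, 0.001, 0.002]
contact_force: [1.2, -0.5, 1.2]
gripper_width: 0.0004
t: 7.8
eef_pos: [0.6735, -0.0958, 0.0636]
tool_rot: [0.634, 0.773, 0.001, 0.002]
contact_force: [1.8, -4.2, 2.3]
gripper_width: 0.0007
```

```bash
python3 -m crank '[[0,[0,-15,0],0],[0,[0,-15,0],0],[0,[0,0,50],0],[0,[0,0,50],0],[0,[-20,-45,0],0],[0,[-20,-45,0],0],[0,[-20,-45,0],0],[0,[0,0,0],0]]'; python3 look.py 7
```

```text
t: 8.6
eef_pos: [0.6084, -0.2669, 0.1607]
tool_rot: [0.637, 0.771, -0.001, -0.001]
contact_force: [0.3, 0.5, 0.5]
gripper_width: 0.0005
```

View pics/top7.png

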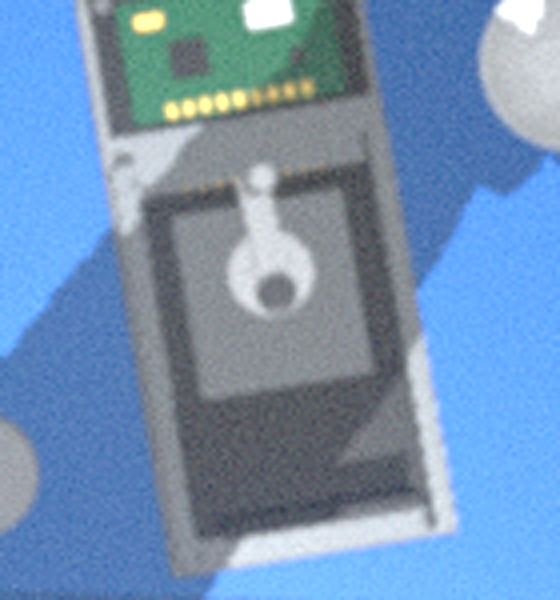

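```bash
python3 ang.py 262 178 276 291; python3 - <<'E'
import sys;sys.argv=['','0','0','0','0']
from h import *
P=[ 0.61656343,-0.09408288,0.19045127]
print((proj('top',[fx(P,0,0,.046)])[0]-[260,120])*4)
E
```

```text
pin [ 0.66453366 -0.08164981  0.083     ] hub [ 0.616299   -0.09283535  0.048     ]
2.1439702956018527 0.04951463346128018
3.618305652408534 0.04955526397709972
-0.2 [291.62121728 174.08472378]
-0.1 [280.18583502 174.27719107]
0 [268.83602428 175.60197598]
0.1 [257.68406434 178.0455457 ]
[278.76126378 290.48831061]
```

The lever is now 2–3.6° past the low point, about 0.05 rad and well within 0.5, so the slide is free. Next I move behind the tab and turn back 90°.

```bash
python3 -m crank '[[0,[-11,13,0],-8.2],[0,[-11,13,0],-8.2],[0,[-11,13,0],-8.2],[0,[-11,13,0],-8.2],[0,[-11,14,0],-8.2],[0,[-11,14,0],-8.2],[0,[-11,14,0],-8.2],[0,[-11,14,0],-8.2]]'; python3 -m crank '[[0,[-11,13,0],-8.2],[0,[-11,13,0],-8.2],[0,[-11,14,0],-8.2],[0,[0,0,0],0],[0,[0,0,0],0]]';python3 look.py 8
```

```text
t: 9.5
eef_pos: [0.5236, -0.1502, 0.1611]
tool_rot: [0.953, 0.304, -0.0, -0.001]
contact_force: [-0.2, -0.1, -0.5]
gripper_width: 0.0003
t: 10.0
eef_pos: [0.4913, -0.1114, 0.1615]
tool_rot: [0.995, 0.099, 0.0, -0.0]
contact_force: [0.2, -1.4, -0.0]
gripper_width: 0.0004
```

View pics/side8.png

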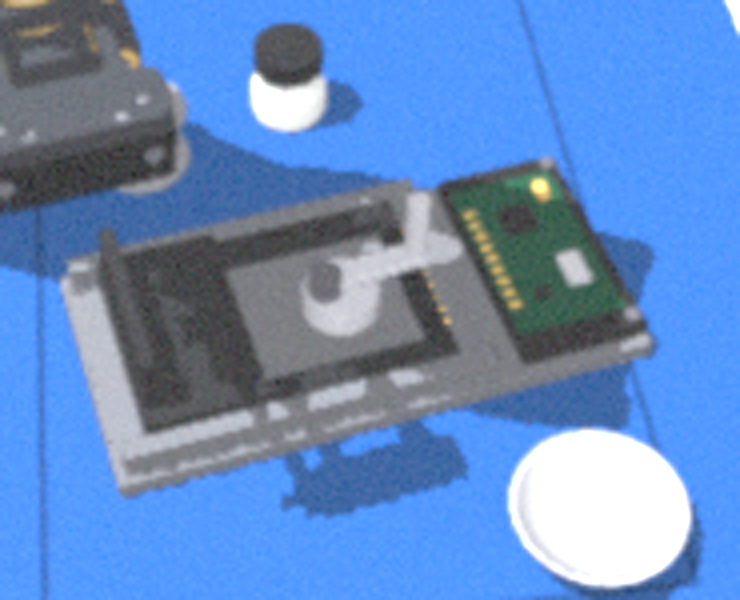

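The side view is clear now: pin top about (418,198), hub (324,275), tab's rear-left corner (104,235). I'll check the cam angle independently in this view.

```bash
python3 - <<'E'
from h import *
P=[ 0.61656343,-0.09408288,0.19045127]
f=lambda q:np.round((proj('side',[fx(P,*q)])[0]-[165,170])*4,0)
print('hub',f((0,0,.046)))
for a in(-.1,-.05,0,.05,.1,.15):print(a,f((.05*np.cos(a),.05*np.sin(a),.081)))
for s in (0,.004,.008,.012):print(s,f((-.109+s,.045,.067)),f((-.0485-.062+s,-.054,.034)),f((-.0485+s,-.04,.034)))
E
```

```text
hub [326. 274.]
-0.1 [425. 212.]
-0.05 [424. 209.]
0 [422. 205.]
0.05 [420. 201.]
0.1 [418. 198.]
0.15 [416. 195.]
0 [ 89. 232.] [139. 430.] [256. 374.]
0.004 [ 97. 230.] [147. 428.] [264. 372.]
0.008 [105. 229.] [155. 425.] [272. 370.]
0.012 [113. 227.] [163. 423.] [280. 368.]
```

```bash
python3 -m crank '[[0,[-3,-7,0],0],[0,[0,0,-45],0],[0,[0,0,-45],0],[0,[0,0,-24],0],[0,[0,0,0],0]]'; python3 -m crank '[[0,[5,1,0],0],[0,[5,1,0],0],[0,[5,1,0],0],[0,[5,1,0],0],[0,[0,0,0],0]]'; python3 look.py 9
```

```text
t: 10.6
eef_pos: [0.4844, -0.1185, 0.0434]
tool_rot: [0.995, 0.096, -0.004, -0.002]
contact_force: [0.0, 0.2, -0.2]
gripper_width: 0.0005
t: 11.1
eef_pos: [0.5094, -0.1152, 0.0486]
tool_rot: [0.995, 0.097, 0.001, 0.0]
contact_force: [-0.2, 0.1, 0.4]
gripper_width: 0.0004
```

View pics/side9.png

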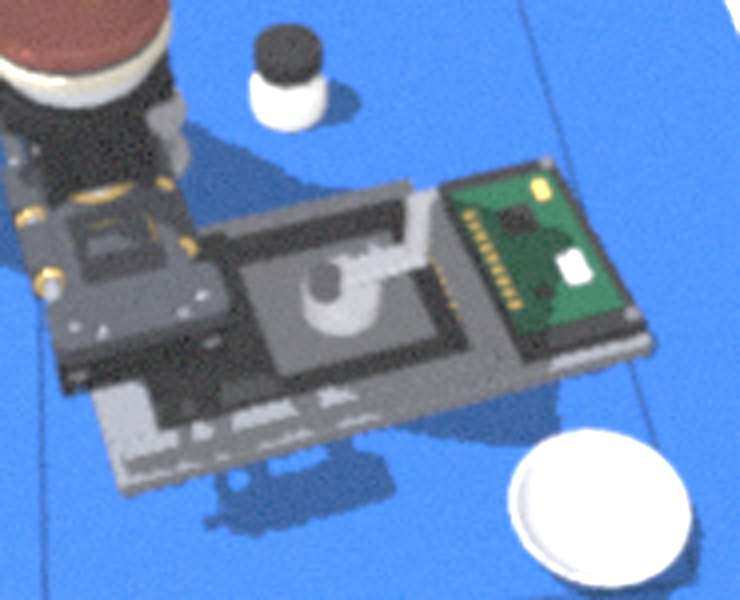

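The slide has begun to move: contact block's near edge is now at about (465,345). About 27 mm remains.

```bash
python3 -m crank '[[0,[5,1,0],0],[0,[5,1,0],0],[0,[5,1,0],0],[0,[4,1,0],0],[0,[0,0,0],0]]'; python3 -m crank '[[0,[2,0,0],0],[0,[2,0,0],0],[0,[1,1,0],0],[0,[0,0,0],0]]'
```

```text
t: 11.7
eef_pos: [0.5278, -0.1109, 0.0475]
tool_rot: [0.995, 0.096, 0.0, 0.0]
contact_force: [0.1, 0.2, -0.2]
gripper_width: 0.0005
t: 12.1
eef_pos: [0.5319, -0.1103, 0.0473]
tool_rot: [0.995, 0.096, -0.0, 0.0]
contact_force: [-2.3, -1.3, -1.8]
gripper_width: 0.0003
```

```bash
python3 look.py 10
```

```text
(no output)
```

View pics/side10.png

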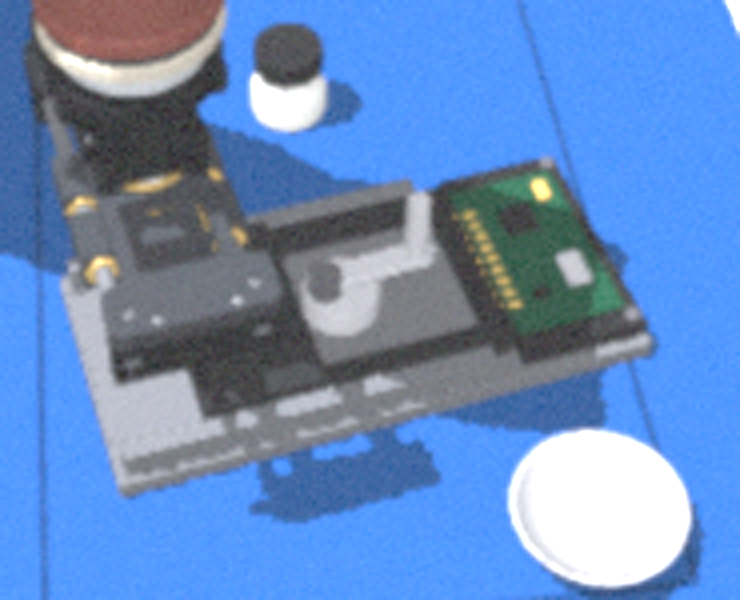

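About 4 mm more.

```bash
python3 -m crank '[[0,[2,0,0],0],[0,[2,1,0],0],[0,[0,0,0],0]]'; python3 -m crank '[[0,[1,0,0],0],[0,[0,0,0],0]]'; python3 -m crank '[[0,[1,0,0],0],[0,[0,0,0],0]]'
```

```text
t: 12.5
eef_pos: [0.5344, -0.1097, 0.0474]
tool_rot: [0.995, 0.097, -0.002, 0.0]
contact_force: [-9.7, -3.4, 4.5]
gripper_width: 0.0008
t: 12.7
eef_pos: [0.5345, -0.1097, 0.0474]
tool_rot: [0.995, 0.097, -0.003, 0.0]
contact_force: [-13.0, -5.0, 7.2]
gripper_width: 0.0006
t: 12.9
eef_pos: [0.5345, -0.1097, 0.0473]
tool_rot: [0.995, 0.097, -0.004, -0.0]
contact_force: [-17.5, -4.1, 11.0]
gripper_width: 0.0005
```

It is stopped solid: force rises with no motion, and the estimated slide value is about 35–36 mm. Backing off and lifting clear to verify.

```bash
python3 -m crank '[[0,[-5,-1,0],0],[0,[-15,-3,0],0],[0,[-15,-3,0],0],[0,[0,0,45],0],[0,[0,0,45],0],[0,[-40,0,20],0],[0,[-40,0,20],0],[0,[0,0,0],0]]'; python3 look.py 11
```

```text
t: 13.7
eef_pos: [0.4227, -0.1165, 0.1815]
tool_rot: [0.995, 0.096, 0.003, 0.002]
contact_force: [0.6, 0.3, 1.3]
gripper_width: 0.0004
```

View pics/side11.png

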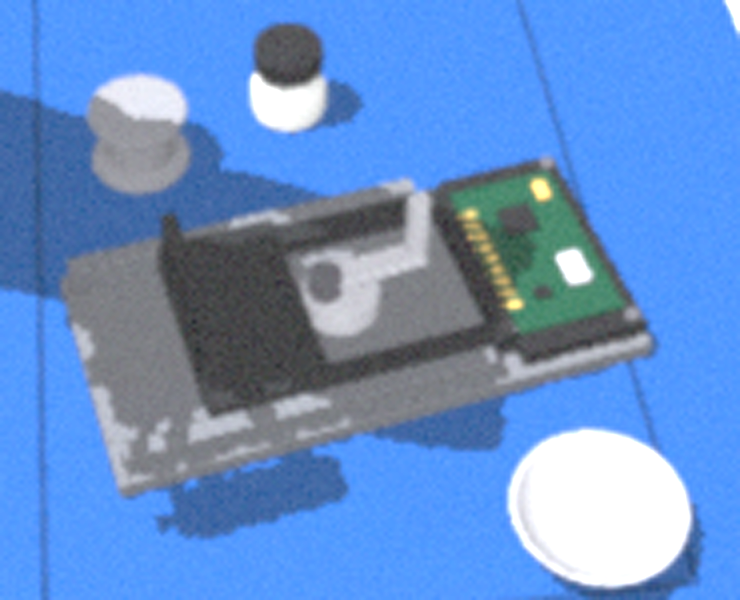

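View pics/top11.png

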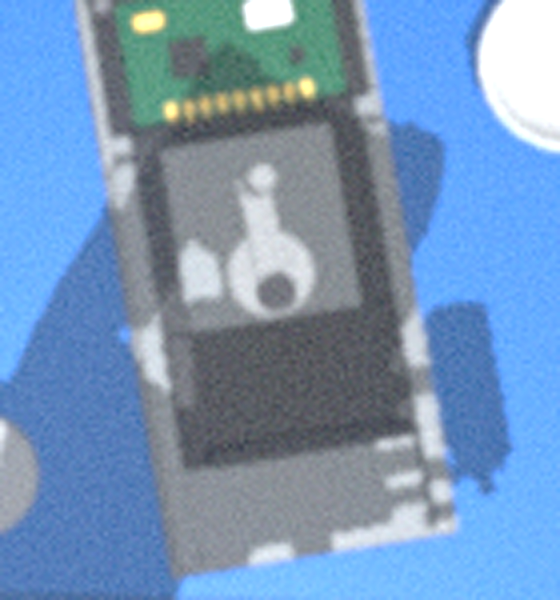

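```bash
python3 - <<'E'
from h import *
P=[ 0.61656343,-0.09408288,0.19045127]
f=lambda q:np.round((proj('side',[fx(P,*q)])[0]-[165,170])*4,0)
g=lambda q:np.round((proj('top',[fx(P,*q)])[0]-[260,120])*4,0)
for s in (.030,.033,.036):print(s,'side',f((-.109+s,.045,.067)),f((-.0485-.062+s,-.054,.034)),f((-.0485+s,-.04,.034)),'top',g((-.1105+s,-.054,.034)),g((-.0485+s,.03,.034)))
E
```

```text
0.03 side [148. 219.] [200. 414.] [315. 359.] top [422. 445.] [218. 342.]
0.033 side [154. 217.] [206. 412.] [321. 358.] top [421. 439.] [217. 335.]
0.036 side [160. 216.] [212. 410.] [327. 356.] top [420. 432.] [216. 329.]
```

The slide's corners match the 36 mm prediction: side (212,412) and (327,357), predicted (212,410) and (327,356). The pin is unmoved at (262,178), and the jar, spool and dish sit at the same pixels as at the start.

```bash
python3 -c "
from cell import ctrl
print(ctrl.finish_job())"
```

```text
the job is handed in; nothing more can be done
None
```

The job is done and handed in: the lever points at the board and the slide is fully home. It took about 14 s of the 48 s allowed.

**Lever:** I pushed the pin counter-clockwise with closed fingertips, about 150°, at roughly 5 N. A first look showed it about 3–4° short, so I nudged it again, and it now sits slightly past the low point. The top view puts it 2–3.6° past; the side view says about 4–6°, so the two disagree a little. Either way it is well within the 0.5 rad in which the slide is free, and I did not trim it further.

**Slide:** With the lever in place, I pushed the tab until the slide stopped solid. The force rose to about 18 N sideways with no further motion. After backing off, its corners in the side view matched the 36 mm home position to within a few pixels, with the contact block against the board.

**Last checks:** Before hand-in the robot was clear of everything and the lever had not moved. In the last pictures the jar, spool and dish (partly outside the top view) were where they started.

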